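# Break the stuck strainer cover loose

## Task

The blue cover of the bolted-down strainer has stuck on its dried seal. Take it by its hexagon, break it loose with a short hard twist anticlockwise (seen from above), spin it on easily until you feel it come against its stop, and only then lift it off; never press down hard on it, force it against the stop or pull it while it is still held. Set it down flat and upright in the green rinse dish without dropping it, and leave the things standing around where they are.

Things in the scene. Friction and masses are not known exactly. Their poses are not given: they have to be found in the camera images.
- cover: Blue cover, about 150 g: round skirt 59 mm across, 24 mm high, with a solid hexagon on top, 34 mm across flats, 24 to 48 mm above the underside. Origin: centre of the underside, z up its axis; one pair of hexagon flats is square to its x axis, the others 60 deg either side. Starts locked on the strainer at a varying turn; two lugs in the skirt are caught under a flange, 2 mm free play upward.
- cover_hex (a point): Middle of the cover's hexagon, on the axis, 36 mm above the cover's underside; turns with the cover. The first 0.6 rad or so anticlockwise tears the dried seal and takes about 0.3 to 0.45 N m. After that it turns with almost no effort up to a hard stop.
- neck_top (a point): Top of the strainer's neck, on the axis, hidden under the cover, 66.5 mm above the foot's underside. The stop is met 1.2 to 2.5 rad from where the cover started: it differs each time and nothing outside shows it. At the stop, and up to about 0.1 rad short of it, the cover lifts straight off; it is free once raised 20 mm. More than 35 N on neck, flange or stop harms it.
- housing: Strainer housing bolted to the trolley, fixed: dark foot 110x110x10 mm, round aluminium pot 72 mm across up to 44 mm high with a brass port on two sides, and the neck under the cover. Origin at the centre of the foot's underside; the cover's underside sits 47.5 mm above it on the same vertical axis.
- bond_1 (a joint): One of the two hidden tabs of dried seal under the cover: 0 rad stuck, beyond 0.35 rad torn; it ends near 0.5 to 0.95 rad once the cover has passed it, and stays where it is bent.
- bond_2 (a joint): The other tab of dried seal, same values.
- rinse_dish: Shallow green dish, loose, 82 mm across, rim 13 mm high, floor about 3 mm thick and about 70 mm across inside. Origin at the centre of its underside.
- oil_bottle: Cream squeeze bottle with red spout, 41 mm across, 110 mm high, bystander. Origin at the centre of its underside.
- ring_tub: Small white tub of black rings, 45 mm across, 20 mm high, bystander. Origin at the centre of its underside.
- gauge: Grey double-ended plug gauge lying down, 25x98x25 mm, bystander. Origin at the centre of its underside.
- compound_bar: Green and cream polishing bar, 35x72x29 mm, bystander. Origin at the centre of its underside.
- loupe: Black eye loupe, 37 mm across, 26 mm high, bystander. Origin at the centre of its underside.
- tape: Roll of tan tape lying flat, 100 mm across, 25 mm high, bystander. Origin at the centre of its underside.
- screwdriver: Orange-handled screwdriver lying down, 139 mm long, bystander. Origin at the centre of its underside.
- flask: Lilac vacuum flask with black lid, 66 mm across, 195 mm high, bystander. Origin at the centre of its underside.
- brush_jar: Jar of red-handled brushes, 105 mm across, 229 mm high, bystander. Origin at the centre of its underside.
- tin: Closed speckled grey tin, 99x133x46 mm, bystander. Origin at the centre of its underside.
There are look-alikes about, which are no part of the job. What is shaped like the housing but brown is not meant.

How it is judged:
By the outcome, as a careful person would: the job done as asked, in the order asked, and still so for the second after the job is handed in, with the robot touching nothing.
It also fails if it takes over 70 s, if anything falls off the work surface, if the arm or the gripper's body presses on something with over 40 N, if the wrist force passes 120 N, or if a joint passes its speed limit or range.

## Robot

A 7-joint arm with a two-finger parallel gripper is mounted at the origin on a cart in front of the work surface, level with it; the furniture and walls round the work are solid. World frame = base frame: x ahead of the robot, y to its left, z up, the work surface at z = 0. Lengths are in mm, angles in rad, forces in N, time in s.
With the tool pointing down it reaches from about 425 to 875 mm from the base axis. Payload 4.7 kg.
Tool frame: the origin (TCP) lies between the finger pads; the fingertips stand 11 mm ahead of it and the grasp point (between the pads) lies 8 mm behind it; z points along the fingers, y is the line along which they close (so a half turn about z gives the same grasp; the last joint's range is limited). The gripper opens to 85 mm and grips with 20 to 120 N. Pads are 22 mm wide; open, the fingers measure 114 mm over their backs; the gripper's body (76 mm by 85 mm) begins 54 mm behind the grasp point. The pads swing forward as they close: fully open they stand 13 mm farther back than shut.
Start: joints at [1.307, 0.321, -0.07, 1.45, 0.023, 1.371, -0.057], TCP at [178.235, -625.106, 219.749] pointing down, gripper open.
Joint ranges: [-2.86, 2.86], [-0.3, 2.09], [-1.38, 1.24], [0.06, 2.45], [-1.56, 4.7], [0.09, 2.05], [-2.69, 2.69]. Speed limits (rad/s): [2.57, 2.57, 3.14, 3.14, 3.14, 3.14, 3.14].

## Interface

Orientations are given as [roll, pitch, yaw] about the fixed x, y, z axes, in that order (R = Rz(yaw) Ry(pitch) Rx(roll)).
In Python, from cell import bot gives the robot as it stands.
- The arm moves only by the tool arm_command, never from a script. Its arguments are lists of equal length, an entry for each row: "angular": the turn, a rotation vector about the world's x, y, z in rad, a list of three; "translation": the shift along the world's x, y, z in cm, a list of three; "hand": the finger opening in cm, from 0 to 8.54. A call has 1 to 5 rows; each row shifts and turns the commanded pose from where the row before left it; what a row does not reach is not made up. A row lasts 1/8 s, in which the tool goes at most 62.5 mm and 10.7 degrees, less where a joint would pass 70% of its speed; a pose out of reach is approached as far as the arm can. A call with a gripper value outside its range is refused whole. The fingers move at their own pace and stop on an object; the grip force is fixed at half the most. Time passes only in rows, so rows that do not move let the fingers close. It gives the time, the measured TCP pose, the force, the opening and the grip force at its end, in the units of the state.
- bot.observe(): the state, without advancing time (a new reading comes with each control period).
- bot.get_image(name): name is "scene" or "side" or "wrist"; returns (picture, depth): 420x560x3 uint8, red, green, blue; 420x560 float32, mm along the optical axis (not along the pixel's ray), 0 where there is no reading.
- bot.camera_model(name): a dict with "fovy" (degrees; the focal length in pixels is half the picture's height over the tangent of half this angle, whatever the lens; pixels are square), "cx", "cy" (the principal point, pixels), "position" and "orientation" of the camera in the world. Camera axes: x right, y up, looking along -z (the intrinsics and any distortion apply to the point x, -y, -z); pixel columns grow to the right and rows downward; lengths in mm; the calibration is good to about 2 mm. The wrist camera is an equidistant fisheye: a pixel r from the principal point sees the ray r / f radians off the axis. A picture is of the moment at which its call begins: read the wrist's pose just before it. camera_model takes no time and is no camera call; for the wrist camera it gives the pose at the moment of the call.
- bot.job_done(): hands the job in; it is judged then, once.
Trained networks look in the newest picture that a camera, given by its name, has taken for a name from the list of things; names that differ only in an ending like _2 or _b are one class to them, and where a whole thing is asked for, a point or a joint stands for the part that bears it (a point fixed in the world has none). Each returns a list of dicts, best first, with "conf" (0 to 1); they miss things now and then, are a little off and sometimes report something else, mostly with a low value. They report only what shows in the picture. A call takes as long as a camera call. They do not tell look-alikes from the thing itself.
- bot.silhouettes(camera, thing): "region" (420x560 bool, what is visible of it) and "point" ([column, row] in pixels, amid what is visible of it).
- bot.tip_of(camera, thing): "point" ([column, row] in pixels: a listed point, or the origin of a listed thing).
The state is a dict: "t": time; "joints": joint angles; "dq": joint speeds; "joint_efforts": joint torques, N m; "tool_pos": TCP position; "eef_rot": TCP orientation; "force": force on the tool from outside, world axes, zero at the start; "torque": the same for the moment, N m; "width": opening from 0.0 (shut) to 1.0 (fully open); "grasp_force": force on a finger pad.
Only numpy, scipy, OpenCV 4.12 (cv2) and the standard library are available. Lean on these libraries where they do the work, as an engineer would, in place of code of your own. Each camera call takes 0.05 s, during which the arm holds its last target. There are 200 camera calls.

## Working session

There is one attempt and no reset: what is moved stays moved. The work goes in short steps, Python scripts to look and compute and a tool call to move; the robot and the scene stay as the last step left them, time stands still between calls to the robot, and variables do not carry over. Pictures are saved under pics/ and viewed, at most 10 in all, crops included, and the job is handed in when it is done.

Besides the shell and the picture viewer there is one more tool, called after "Emit:" as name(argument=value, ...) on one line, values as JSON. arm_command: Moves the arm, as the interface text tells. Its arguments: {"type":"object","properties":{"angular":{"type":"array","items":{"type":"array","items":{"type":"number"}}},"translation":{"type":"array","items":{"type":"array","items":{"type":"number"}}},"hand":{"type":"array","items":{"type":"number"}}},"required":["angular","translation","hand"]}

```bash
mkdir -p pics; ls
cat > h.py <<'E'
import numpy as np, cv2
from cell import bot
from scipy.spatial.transform import Rotation as R
def rot(o):
    o=np.array(o,float)
    return o if o.shape==(3,3) else R.from_euler('xyz',o).as_matrix()
def cloud(cam,depth,m):
    f=210/np.tan(np.radians(m['fovy'])/2)
    v,u=np.mgrid[0:420,0:560]
    x=(u-m['cx'])/f;y=(v-m['cy'])/f
    if cam=='wrist':
        r=np.hypot(x,y);k=np.where(r>1e-6,np.tan(np.minimum(r,1.5))/np.maximum(r,1e-6),1);x,y=x*k,y*k
    P=np.stack([x*depth,-y*depth,-depth],-1)
    return P@rot(m['orientation']).T+np.array(m['position'])
def save(im,n): cv2.imwrite(f'pics/{n}.png',im[...,::-1])
E
python3 - <<'E'
from h import *
s=bot.observe();print(s)
for c in ['scene','side']:
    m=bot.camera_model(c);print(m)
    im,d=bot.get_image(c);save(im,c+'0');P=cloud(c,d,m)
    for th in ['cover','housing','rinse_dish']:
        for r in bot.silhouettes(c,th)[:3]:
            q=P[r['region']&(d>0)]
            print(c,th,round(r['conf'],2),np.round(r['point']),np.round(np.median(q,0)) if len(q) else None, np.round(np.percentile(q,[2,98],axis=0)).tolist() if len(q) else None)
E
```

```text
pics
{'t': 0.0, 'joints': array([ 1.30709141,  0.32183727, -0.07010204,  1.45170153,  0.02264007,
        1.37084203, -0.05687855]), 'dq': array([ 6.86903242e-04, -1.71395123e-03, -6.16654587e-04,  1.25120493e-03,
       -9.66464851e-04, -6.92765981e-05,  7.76356704e-04]), 'joint_efforts': array([ 1.01929140e-05, -4.93576348e+01, -3.81640652e-01, -3.14336157e+01,
        1.31685147e-02,  1.12459000e-02, -1.69572320e-05]), 'tool_pos': array([ 178.0445058 , -624.52721955,  218.60112467]), 'eef_rot': array([-3.13959645e+00,  1.35931031e-04,  2.77882074e-01]), 'force': array([ 0.45353801, -0.48963197, -0.73489437]), 'torque': array([-0.00794194, -0.02512592, -0.07013083]), 'grasp_force': 0.0, 'width': 1.0013933761753007}
{'fovy': 54.23904447460739, 'cx': 278.13321869434077, 'cy': 202.45302252958754, 'position': array([-30.93100471, 361.30973758, 800.06034204]), 'orientation': array([ 0.73867765,  0.01097948, -2.13931543])}
scene cover 0.97 [335. 186.] [ 500. -134.   72.] [[483.0, -167.0, 49.0], [530.0, -116.0, 98.0]]
scene housing 0.89 [332. 205.] [ 487. -123.   11.] [[448.0, -189.0, 2.0
[... 291 characters left out ...]
18.0, -53.0, 27.0]]
{'fovy': 52.07658752521375, 'cx': 280.3781321437485, 'cy': 211.74597291696875, 'position': array([  610.47529459, -1066.99038428,   920.65569598]), 'orientation': array([0.91263547, 0.00675876, 0.06588543])}
side cover 0.65 [268. 252.] [ 514. -158.   72.] [[486.0, -174.0, 1.0], [540.0, -68.0, 98.0]]
side cover 0.48 [307. 213.] [613.  84.  19.] [[589.0, 57.0, -1.0], [649.0, 135.0, 26.0]]
side cover 0.17 [336. 282.] [ 696. -324.  132.] [[667.0, -333.0, 12.0], [728.0, -276.0, 196.0]]
side housing 0.94 [274. 265.] [ 518. -173.   11.] [[450.0, -211.0, 2.0], [572.0, -111.0, 45.0]]
side rinse_dish 0.32 [216. 321.] [ 385. -372.   17.] [[354.0, -378.0, 6.0], [434.0, -360.0, 22.0]]
```

View pics/scene0.png

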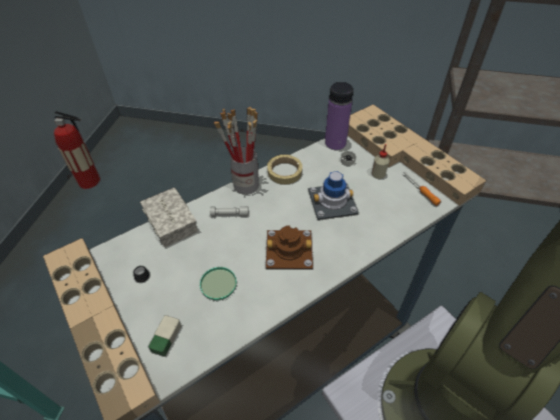

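View pics/side0.png

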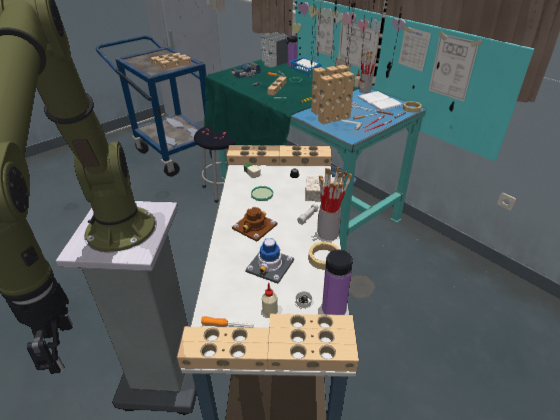

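The scene view shows the blue cover at (335,186), the green dish at (218,283), the brown look-alike between them at (290,247), and the oil bottle behind the cover at (380,165). Next I measure the cover and the dish.

Run:
```python
from h import *
def circ(q):
    A=np.c_[2*q[:,:2],np.ones(len(q))];b=(q[:,:2]**2).sum(1)
    s=np.linalg.lstsq(A,b,rcond=None)[0];return s[:2],np.sqrt(s[2]+s[:2]@s[:2])
for c in ['scene','side']:
    m=bot.camera_model(c);im,d=bot.get_image(c);P=cloud(c,d,m)
    g=(d>0)&(np.abs(P[...,0]-505)<45)&(np.abs(P[...,1]+138)<45)&(P[...,2]>40)
    i=im.astype(int);g&=(i[...,2]>i[...,0]+40)
    q=P[g];z=q[:,2];print(c,len(q),np.percentile(z,[1,50,99]))
    t=q[z>np.percentile(z,99)-4]; h=cv2.minAreaRect(t[:,:2].astype(np.float32));print('top',len(t),t.mean(0),h)
    w=q[(z>52)&(z<68)];print('skirt',circ(w),len(w))
    for th in ['cover','cover_hex','housing','rinse_dish']:
        for r in bot.tip_of(c,th)[:2]:
            u,v=np.round(r['point']).astype(int)
            f=210/np.tan(np.radians(m['fovy'])/2);ray=rot(m['orientation'])@np.array([(r['point'][0]-m['cx'])/f,-(r['point'][1]-m['cy'])/f,-1])
            z0={'cover':47.5,'cover_hex':83.5}.get(th,0);o=np.array(m['position']);print(th,round(r['conf'],2),(u,v),np.round(o+ray*(z0-o[2])/ray[2],1))
    dd=(d>0)&(np.hypot(P[...,0]-450,P[...,1]-222)<55)&(P[...,2]>9)&(P[...,2]<20);print('rim',dd.sum(),circ(P[dd]) if dd.sum()>5 else 0)
```

```text
scene 245 [58.09686365 70.92891001 95.94998479]
top 15 [ 501.55289682 -137.55236338   94.47191045] ((503.98858642578125, -139.98451232910156), (33.98643112182617, 21.07887840270996), 63.59493637084961)
skirt (array([ 508.42500958, -142.23069952]), np.float64(24.911877685352785)) 44
cover 0.63 (np.int64(335), np.int64(192)) [ 503.3 -140.2   47.5]
cover_hex 0.97 (np.int64(333), np.int64(177)) [ 519.8 -144.8   83.5]
housing 0.76 (np.int64(332), np.int64(201)) [ 513.5 -144.2    0. ]
housing 0.58 (np.int64(288), np.int64(251)) [442.6  40.5   0. ]
rinse_dish 0.6 (np.int64(217), np.int64(286)) [448.4 226.1   0. ]
rim 140 (array([450.12086929, 222.21943857]), np.float64(39.49904824005006))
side 284 [49.37136    71.32671947 97.99156986]
top 21 [ 512.70851895 -147.72328067   96.00955928] ((511.32769775390625, -145.99464416503906), (34.507835388183594, 32.575626373291016), 4.529784679412842)
skirt (array([ 511.0915022 , -147.21617514]), np.float64(26.32084177956061)) 78
cover 0.82 (np.int64(271), np.int64(254)) [ 515.7 -145.2   47.5]
cover_hex 0.79 (np.int64(266), np.int64(250)) [ 504.7 -169.2   83.5]
cover_hex 0.23 (np.int64(251), np.int64(173)) [413.  235.7  83.5]
housing 0.96 (np.int64(271), np.int64(263)) [ 512.9 -133.8    0. ]
housing 0.87 (np.int64(255), np.int64(227)) [445.4  33.    0. ]
rinse_dish 0.56 (np.int64(332), np.int64(309)) [ 692.3 -301.3    0. ]
rim 57 (array([450.99472513, 221.05628929]), np.float64(38.442170771745275))
```

Emit:
arm_command(angular=[[0,0,0],[0,0,0],[0,0,0],[0,0,0],[0,0,0]], translation=[[3,4.4,1.2],[3,4.4,1.2],[3,4.4,1.2],[3,4.4,1.2],[3,4.4,1.2]], hand=[8.54,8.54,8.54,8.54,8.54])

```text
t: 1.52
tool_pos: [329.1, -403.6, 280.4]
eef_rot: [3.141, -0.0, 0.278]
force: [0.8, -0.4, 0.2]
width: 1.004
grasp_force: 0.0
```

Emit:
arm_command(angular=[[0,0,0],[0,0,0],[0,0,0],[0,0,0],[0,0,0]], translation=[[3,4.4,0],[3,4.4,0],[3,4.4,0],[3,4.4,0],[3,4.4,0]], hand=[8.54,8.54,8.54,8.54,8.54])

```text
t: 2.15
tool_pos: [479.0, -183.7, 280.1]
eef_rot: [3.141, -0.001, 0.278]
force: [0.6, 0.1, -0.3]
width: 1.0
grasp_force: 0.0
```

Emit:
arm_command(angular=[[0,0,0],[0,0,0],[0,0,0]], translation=[[3,4,-3],[0,0,-3],[0,0,0]], hand=[8.54,8.54,8.54])

```text
t: 2.52
tool_pos: [506.7, -144.5, 217.7]
eef_rot: [-3.139, 0.004, 0.279]
force: [-0.1, -0.6, 0.1]
width: 1.003
grasp_force: 0.0
```

```bash
cat > w.py <<'E'
from h import *
import sys
s=bot.observe();print(np.round(s['tool_pos'],1),np.round(s['eef_rot'],3),'j',np.round(s['joints'],2),s['t'])
m=bot.camera_model('wrist');im,d=bot.get_image('wrist');P=cloud('wrist',d,m);print(m['position'],m['fovy'])
save(cv2.resize(im,(784,588)),sys.argv[1]);np.savez('w.npz',im=im,P=P,d=d)
g=(d>0)&(np.hypot(P[...,0]-511,P[...,1]+145)<40)&(P[...,2]>45)&(P[...,2]<105)
q=P[g];print(len(q),np.percentile(q[:,2],[2,50,98]))
t=q[(q[:,2]>90)]
if len(t)>20: print(t.mean(0),cv2.minAreaRect(t[:,:2].astype(np.float32)))
for r in bot.tip_of('wrist','cover_hex')[:2]: print(r, P[int(r['point'][1]),int(r['point'][0])])
E
python3 w.py w1
```

```text
[ 506.7 -144.5  217.7] [-3.139  0.004  0.279] j [ 0.75  0.09 -0.55  1.74  0.05  1.33 -1.1 ] 2.525
[ 588.45324001 -122.39923942  374.0276132 ] 65.70646984690485
3323 [45.4433584  74.51186702 99.42269545]
[ 514.44066443 -145.68739644   98.06931387] ((513.64453125, -146.16748046875), (33.81047821044922, 38.13993835449219), 41.56752014160156)
{'point': [283.3, 180.2], 'conf': 0.55} [ 516.75450643 -144.46773713   97.86379041]
```

View pics/w1.png

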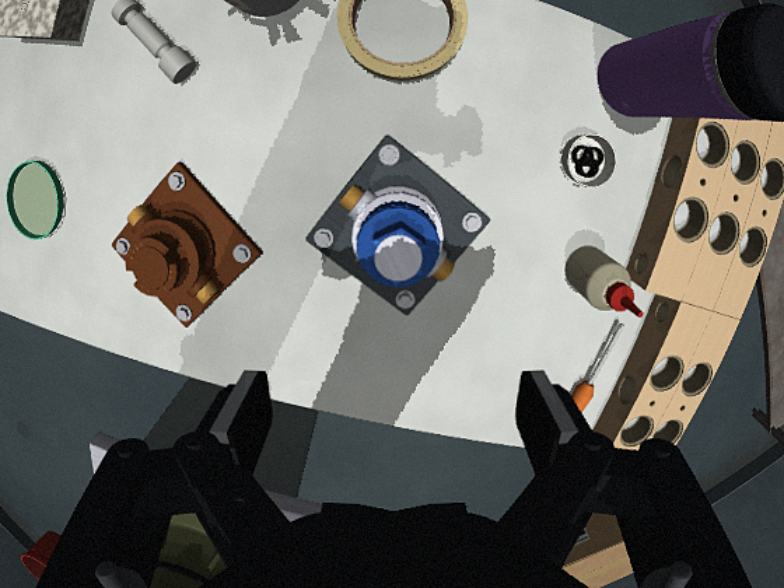

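```bash
cat > hexfit.py <<'E'
from h import *
from scipy.optimize import minimize
a=np.load('w.npz');P,d,im=a['P'],a['d'],a['im'].astype(int)
g=(d>0)&(np.hypot(P[...,0]-514,P[...,1]+146)<30)&(P[...,2]>93)&(im[...,2]>im[...,0]+30)
q=P[g];q=q[np.abs(q[:,2]-np.median(q[:,2]))<3];hull=cv2.convexHull(q[:,:2].astype(np.float32))[:,0]
# resample hull
n=np.roll(hull,-1,0);pts=np.concatenate([x+(y-x)*np.linspace(0,1,max(2,int(np.hypot(*(y-x))*2)))[:,None] for x,y in zip(hull,n)])
def cost(p):
    an=p[2]+np.arange(6)*np.pi/3; return np.mean(np.abs((( pts-p[:2])@np.array([np.cos(an),np.sin(an)])).max(1)-p[3]))
best=min((minimize(cost,[*pts.mean(0),y,17],method='Nelder-Mead') for y in np.radians([0,15,30,45])),key=lambda r:r.fun)
print(best.x, 'deg',np.degrees(best.x[2])%60,best.fun,len(q),np.median(q[:,2]))
print('area',cv2.contourArea(hull),0.866*34**2)
E
python3 hexfit.py
```

```text
[ 513.48121928 -146.08857157    0.70769687   16.81267992] deg 40.548043763903124 0.10725827718056351 362 97.82439339468965
area 980.177527294727 1001.096
```

The wrist view shows the cover at (400,245), the brown look-alike at (170,250) and the dish at (35,200). The hexagon fits well: centre about (513,-146), flat normals at 40.5° + 60k. I'll turn the tool clockwise 125.4° so the last joint has room for the anticlockwise turn, and align.

Emit:
arm_command(angular=[[0,0,-0.1823],[0,0,-0.1823],[0,0,-0.1823],[0,0,-0.1823],[0,0,-0.1823]], translation=[[0.5,-0.1,0],[0,0,0],[0,0,0],[0,0,0],[0,0,0]], hand=[8.54,8.54,8.54,8.54,8.54])

```text
t: 3.25
tool_pos: [513.9, -147.5, 221.9]
eef_rot: [-3.141, -0.003, -0.642]
force: [0.6, 0.3, 0.0]
width: 1.0
grasp_force: 0.0
```

Emit:
arm_command(angular=[[0,0,-0.1823],[0,0,-0.1823],[0,0,-0.1823],[0,0,-0.1823],[0,0,-0.1823]], translation=[[0,0,0],[0,0,0],[0,0,0],[0,0,0],[0,0,0]], hand=[8.54,8.54,8.54,8.54,8.54])

```text
t: 3.88
tool_pos: [512.5, -150.6, 214.6]
eef_rot: [3.129, 0.002, -1.285]
force: [-0.2, 0.4, -0.5]
width: 0.999
grasp_force: 0.0
```

Emit:
arm_command(angular=[[0,0,-0.1823],[0,0,-0.1823],[0,0,0],[0,0,0]], translation=[[0,0,0],[0,0,0],[0,0,-4],[0,0,0]], hand=[8.54,8.54,8.54,8.54])

```text
t: 4.38
tool_pos: [509.5, -149.5, 158.4]
eef_rot: [3.101, 0.022, -1.375]
force: [-0.9, 0.1, 0.2]
width: 1.002
grasp_force: 0.0
```

```bash
python3 w.py w2; python3 hexfit.py
```

```text
[ 509.5 -149.5  158.4] [ 3.101  0.022 -1.375] j [-0.22  0.15  0.5   1.8  -0.08  1.25 -2.64] 4.375
[ 532.92880236 -234.86478344  313.04549543] 65.70646984690485
4874 [45.37162483 74.44753947 99.26816954]
[ 514.02708101 -148.25678679   97.84480578] ((513.6431884765625, -146.91067504882812), (34.07244873046875, 38.9173583984375), 39.13190841674805)
{'point': [270.9, 215.5], 'conf': 0.73} [ 514.73053915 -148.61925878   98.62078238]
[ 513.70502286 -146.69234618    0.70647647   17.00389747] deg 40.478119790543346 0.2011585772504346 477 97.74430254378845
area 1006.2279395160731 1001.096
```

The sign was the other way round: clockwise brought joint 7 near its limit (-2.64), so anticlockwise has plenty of room. I'll go back to the flat pair at yaw ≈ 0.183.

```bash
cat > to.py <<'E'
from h import *
import sys
# usage: to.py x y z yaw
x,y,z,w=map(float,sys.argv[1:5])
s=bot.observe();C=rot(s['eef_rot'])
v=R.from_matrix(rot([np.pi,0,w])@C.T).as_rotvec()
print('dT cm',np.round((np.array([x,y,z])-s['tool_pos'])/10,2),'rotvec',np.round(v,3),'j',np.round(s['joints'],2),'pos',np.round(s['tool_pos'],1),np.round(s['eef_rot'],3),'F',np.round(s['force'],1),'T',np.round(s['torque'],2))
E
python3 to.py 513.5 -146.5 158 0.183
```

```text
dT cm [ 0.22  0.42 -0.29] rotvec [ 0.02  -0.041  1.558] j [-0.22  0.15  0.5   1.8  -0.08  1.25 -2.64] pos [ 511.3 -150.7  160.9] [ 3.106  0.021 -1.376] F [ 0.6 -0.2  0.2] T [-0.02 -0.07  0.  ]
```

Emit:
arm_command(angular=[[0,0,0.18],[0,0,0.18],[0,0,0.18],[0,0,0.18],[0,0,0.18]], translation=[[0,0,0],[0,0,0],[0,0,0],[0,0,0],[0,0,0]], hand=[8.54,8.54,8.54,8.54,8.54])

```text
t: 5.1
tool_pos: [511.7, -151.6, 161.8]
eef_rot: [3.106, 0.017, -0.472]
force: [0.9, -0.2, -0.3]
width: 0.996
grasp_force: 0.0
```

```bash
python3 to.py 513.5 -146.5 158 0.183
```

```text
dT cm [ 0.18  0.51 -0.38] rotvec [ 0.034 -0.023  0.654] j [-0.17  0.13  0.42  1.81 -0.02  1.24 -1.79] pos [ 511.7 -151.6  161.8] [ 3.106  0.017 -0.472] F [ 0.9 -0.2 -0.3] T [ 0.02 -0.01 -0.02]
```

Emit:
arm_command(angular=[[0.009,-0.006,0.163],[0.009,-0.006,0.163],[0.009,-0.006,0.163],[0.008,-0.006,0.163],[0,0,0]], translation=[[0.2,0.5,-0.4],[0,0,0],[0,0,0],[0,0,0],[0,0,0]], hand=[8.54,8.54,8.54,8.54,8.54])

```text
t: 5.72
tool_pos: [513.5, -146.7, 157.4]
eef_rot: [3.14, -0.001, 0.173]
force: [0.9, 0.2, 0.6]
width: 0.995
grasp_force: 0.0
```

```bash
python3 to.py 513.5 -146.5 130 0.183;python3 w.py w3; python3 hexfit.py
```

```text
dT cm [ 0.    0.02 -2.74] rotvec [0.001 0.001 0.01 ] j [-0.13  0.11  0.38  1.84 -0.04  1.2  -1.13] pos [ 513.5 -146.7  157.4] [ 3.14e+00 -1.00e-03  1.73e-01] F [0.9 0.2 0.6] T [ 0.02 -0.    0.01]
[ 513.5 -146.7  157.4] [ 3.14e+00 -1.00e-03  1.73e-01] j [-0.13  0.11  0.38  1.84 -0.04  1.2  -1.13] 5.725
[ 596.37622031 -132.95948687  314.15657032] 65.70646984690485
4873 [45.44589821 74.58347214 99.37679339]
[ 515.26397312 -145.80212281   97.97738329] ((513.94091796875, -145.9321746826172), (38.933319091796875, 34.139015197753906), 11.036615371704102)
{'point': [276.0, 212.5], 'conf': 0.72} [ 516.20985674 -143.95527428   98.71157736]
[ 513.69545697 -145.96308333    0.71622583   17.05285468] deg 41.036717022962065 0.08102266424207635 546 97.91159633540173
area 1004.7966785741737 1001.096
```

Emit:
arm_command(angular=[[0,0,0.013],[0,0,0],[0,0,0],[0,0,0]], translation=[[0,0.04,-3],[0,0,-2.5],[0,0,-1],[0,0,0]], hand=[8.54,8.54,8.54,8.54])

```text
t: 6.32
tool_pos: [512.5, -144.8, 90.1]
eef_rot: [3.141, 0.004, 0.189]
force: [-0.1, 1.0, 1.0]
width: 1.003
grasp_force: 0.0
```

```bash
python3 to.py 513.7 -146.2 87 0.19
```

```text
dT cm [ 0.12 -0.14 -0.31] rotvec [ 0.001 -0.004  0.001] j [-0.12  0.18  0.38  1.91 -0.08  1.07 -1.09] pos [ 512.5 -144.8   90.1] [3.141 0.004 0.189] F [-0.1  1.   1. ] T [-0.08 -0.05 -0.01]
```

Emit:
arm_command(angular=[[0,0,0],[0,0,0],[0,0,0],[0,0,0]], translation=[[0,-0.05,-0.4],[0,0,0],[0,0,0],[0,0,0]], hand=[8.54,5.5,4.2,4.0])

```text
t: 6.82
tool_pos: [512.8, -145.3, 86.4]
eef_rot: [3.141, 0.003, 0.19]
force: [0.9, 0.3, 1.0]
width: 0.465
grasp_force: 0.0
```

Emit:
arm_command(angular=[[0,0,0],[0,0,0]], translation=[[0,0,0],[0,0,0]], hand=[3.7,3.7])

```text
t: 7.08
tool_pos: [512.6, -145.3, 86.2]
eef_rot: [3.141, 0.003, 0.19]
force: [-0.2, 0.6, -0.0]
width: 0.434
grasp_force: 0.0
```

Run:
```python
from h import *
ps=[]
for k in range(4):
    m=bot.camera_model('wrist');im,d=bot.get_image('wrist');s=bot.observe();ps.append([*s['tool_pos'],*s['force']])
print(np.round(ps,1),s['eef_rot'],s['width']);save(cv2.resize(im[150:360,140:420],(800,600)),'w4')
```

```text
[[ 5.126e+02 -1.452e+02  8.620e+01  1.000e-01 -7.000e-01 -2.000e-01]
 [ 5.126e+02 -1.453e+02  8.610e+01 -5.000e-01 -6.000e-01 -1.000e-01]
 [ 5.126e+02 -1.452e+02  8.610e+01 -8.000e-01  8.000e-01 -5.000e-01]
 [ 5.126e+02 -1.452e+02  8.610e+01 -2.000e-01  6.000e-01 -3.000e-01]] [3.14132346e+00 3.09031964e-03 1.90145170e-01] 0.4341609427238102
```

View pics/w4.png

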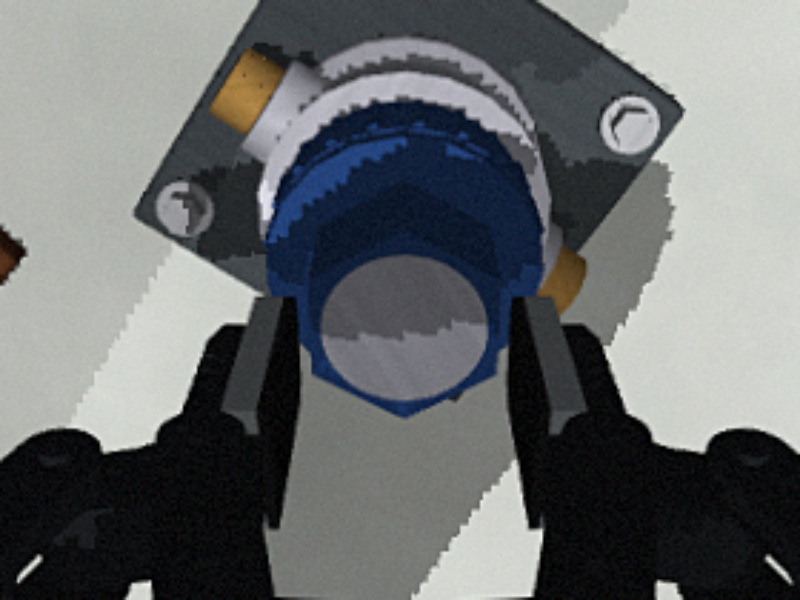

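The fingers straddle the hexagon with even gaps (inner faces at 300 and 510, hexagon 313–497 in the crop). Shift slightly and close.

Emit:
arm_command(angular=[[0,0,0],[0,0,0],[0,0,0],[0,0,0]], translation=[[0.08,0,0],[0,0,0],[0,0,0],[0,0,0]], hand=[3.6,3.3,2.8,2.8])

```text
t: 7.78
tool_pos: [513.4, -145.3, 86.2]
eef_rot: [3.141, 0.003, 0.19]
force: [-0.7, 0.4, -0.4]
width: 0.326
grasp_force: 0.0
```

```bash
python3 to.py 513.7 -146.2 87 0.19; python3 -c "
from h import *
s=bot.observe();print(s['grasp_force'],s['width'])"
```

```text
dT cm [ 0.03 -0.09  0.08] rotvec [ 0.001 -0.003 -0.   ] j [-0.12  0.19  0.38  1.91 -0.08  1.06 -1.09] pos [ 513.4 -145.3   86.2] [3.141e+00 3.000e-03 1.900e-01] F [-0.7  0.4 -0.4] T [-0.   -0.   -0.02]
0.0 0.3258121098253202
```

Run:
```python
from h import *
im,d=bot.get_image('wrist');s=bot.observe();print(s['width'],s['grasp_force'],s['force'],s['torque'])
c=cv2.resize(im[190:330,190:370],(400,311),interpolation=cv2.INTER_CUBIC)
m=bot.camera_model('side');i2,d2=bot.get_image('side')
c2=cv2.resize(i2[190:300,200:340],(396,311),interpolation=cv2.INTER_CUBIC);save(np.hstack([c,c2]),'w5')
```

```text
0.32585904932931226 0.0 [ 0.17644155 -0.13527846 -0.05266135] [-0.05405167  0.00429059 -0.00748954]
```

View pics/w5.png

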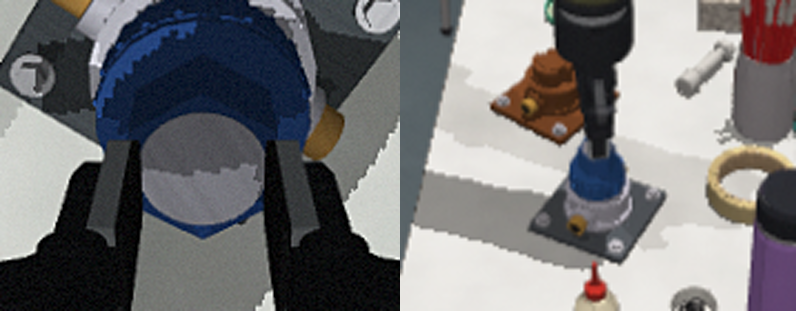

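Run:
```python
from h import *
m=bot.camera_model('wrist');im,d=bot.get_image('wrist');P=cloud('wrist',d,m)
s=bot.observe();T=rot(s['eef_rot']);L=(P-s['tool_pos'])@T  # tool frame
print(m['position'])
for v in range(240,330,8):
    print(v,[tuple(np.round(L[v,u]).astype(int)) for u in (232,238,244,250,256,270,284,300,308,312,318,324,330)])
```

```text
[ 596.59056239 -130.10013049  242.56400028]
240 [(np.int64(-27), np.int64(-38), np.int64(74)), (np.int64(4), np.int64(-24), np.int64(12)), (np.int64(3), np.int64(-20), np.int64(12)), (np.int64(10), np.int64(-15), np.int64(-2)), (np.int64(12), np.int64(-12), np.int64(-6)), (np.int64(15), np.int64(-4), np.int64(-12)), (np.int64(14), np.int64(3), np.int64(-10)), (np.int64(13), np.int64(11), np.int64(-9)), (np.int64(12), np.int64(15), np.int64(-5)), (np.int64(10), np.int64(18), np.int64(-1)), (np.int64(3), np.int64(22), np.int64(12)), (np.int64(3), np.int64(26), np.int64(12)), (np.int64(-14), np.int64(36), np.int64(48))]
248 [(np.int64(-34), np.int64(-38), np.int64(75)), (np.int64(-2), np.int64(-24), np.int64(13)), (np.int64(-2), np.int64(-20), np.int64(12)), (np.int64(10), np.int64(-14), np.int64(-12)), (np.int64(11), np.int64(-11), np.int64(-12)), (np.int64(11), np.int64(-4), np.int64(-14)), (np.int64(11), np.int64(3), np.int64(-12)), (np.int64(11), np.int64(11), np.int64(-13)), (np.int64(11), np.int64(15), np.int64(-12)), (np.int64(10), np.int64(17), np.int64(-12)), (np.int64(-2), np.
[... 5349 characters left out ...]
64(-51)), (np.int64(13), np.int64(16), np.int64(-71)), (np.int64(12), np.int64(18), np.int64(-70))]
328 [(np.int64(17), np.int64(-14), np.int64(-79)), (np.int64(17), np.int64(-12), np.int64(-80)), (np.int64(-7), np.int64(-14), np.int64(-52)), (np.int64(-126), np.int64(-28), np.int64(85)), (np.int64(-125), np.int64(-23), np.int64(84)), (np.int64(-126), np.int64(-9), np.int64(84)), (np.int64(-125), np.int64(4), np.int64(83)), (np.int64(-126), np.int64(20), np.int64(84)), (np.int64(-124), np.int64(27), np.int64(82)), (np.int64(-126), np.int64(31), np.int64(84)), (np.int64(-8), np.int64(17), np.int64(-51)), (np.int64(18), np.int64(14), np.int64(-81)), (np.int64(17), np.int64(16), np.int64(-80))]
```

Run:
```python
from h import *
m=bot.camera_model('wrist');im,d=bot.get_image('wrist');P=cloud('wrist',d,m)
s=bot.observe();L=(P-s['tool_pos'])@rot(s['eef_rot'])
for v in range(240,262,2):
    print(v,[(*np.round(L[v,u]).astype(int).tolist(),int(im[v,u,2])-int(im[v,u,0])) for u in (240,243,246,249,252)],[(*np.round(L[v,u]).astype(int).tolist(),int(im[v,u,2])-int(im[v,u,0])) for u in (308,311,314,317,320)])
f=(d>0)&(np.abs(L[...,0]-11)<1.2)&(np.abs(L[...,1])<24)&(np.abs(L[...,1])>12)&(im[...,2].astype(int)-im[...,0]<15)
print(np.percentile(L[f][:,2],[90,95,98,100]),f.sum())
```

```text
240 [(3, -23, 13, 47), (4, -21, 11, 44), (3, -19, 13, 47), (3, -17, 12, 39), (10, -14, -2, 41)] [(11, 15, -5, 31), (10, 17, -2, 30), (3, 20, 13, 41), (3, 22, 13, 37), (4, 24, 11, 45)]
242 [(2, -23, 12, 39), (3, -21, 11, 42), (2, -19, 12, 45), (10, -16, -4, 35), (10, -14, -5, 25)] [(11, 15, -6, 28), (11, 17, -6, 30), (2, 20, 11, 42), (2, 22, 12, 39), (2, 24, 13, 40)]
244 [(1, -23, 13, 63), (0, -21, 13, 58), (1, -19, 12, 37), (10, -15, -6, 25), (11, -14, -9, 34)] [(12, 15, -10, 25), (11, 16, -8, 29), (0, 20, 13, 47), (1, 22, 12, 58), (1, 24, 11, 58)]
246 [(-1, -23, 13, 60), (0, -21, 12, 56), (-1, -19, 12, 44), (10, -15, -8, 28), (11, -13, -11, 27)] [(12, 15, -12, 40), (11, 16, -10, 29), (0, 20, 12, 31), (0, 22, 11, 59), (0, 24, 12, 60)]
248 [(-2, -23, 12, 58), (-2, -21, 12, 39), (-2, -19, 12, 45), (10, -15, -12, 24), (10, -13, -12, 39)] [(10, 15, -12, 42), (11, 16, -12, 43), (10, 18, -11, 35), (-2, 22, 12, 61), (-2, 24, 12, 61)]
250 [(-3, -23, 12, 54), (-3, -21, 11, 39), (-3, -19, 13, 65), (9, -15, -12, 45), (9, -13, -12, 40)] [(9, 15, -12, 38), (10, 16, -12, 38), (9, 18, -11, 38), (-3
[... 350 characters left out ...]
15, -20, -2), (12, 17, -20, -1), (11, 18, -19, -1), (11, 20, -20, 1)]
256 [(11, -18, -21, 5), (11, -17, -22, 2), (11, -15, -22, 3), (12, -14, -22, 3), (9, -13, -18, 7)] [(5, 15, -11, 37), (11, 15, -21, -3), (11, 17, -22, 6), (11, 18, -21, 5), (11, 19, -22, 2)]
258 [(11, -18, -24, -1), (11, -17, -24, 2), (11, -15, -23, 5), (10, -14, -22, 5), (9, -13, -19, 3)] [(5, 15, -13, 5), (12, 15, -25, -7), (10, 17, -22, 2), (11, 18, -24, 2), (11, 19, -23, 6)]
260 [(11, -18, -26, 4), (11, -17, -25, 6), (11, -15, -25, 4), (11, -14, -25, 4), (8, -13, -19, -6)] [(4, 15, -12, 5), (11, 15, -25, 0), (10, 16, -24, 1), (11, 18, -26, 6), (11, 19, -25, 6)]
[-26.77821845 -22.25638266 -19.6814721  -16.44841069] 2521
```

The closed fingers stand clear above the hexagon: the wrist depth puts the tips about 19 mm behind the reported TCP and 7 mm above the hexagon's top. I'll open, go down about 26 mm and close again.

Emit:
arm_command(angular=[[0,0,0],[0,0,0],[0,0,0],[0,0,0],[0,0,0]], translation=[[0,-0.08,0],[0,0,0],[0,0,0],[0,0,-0.7],[0,0,-0.5]], hand=[5,5,5,5,5])

```text
t: 8.6
tool_pos: [513.1, -145.9, 73.5]
eef_rot: [3.142, 0.004, 0.19]
force: [0.2, -0.2, 0.4]
width: 0.586
grasp_force: 0.0
```

Emit:
arm_command(angular=[[0,0,0],[0,0,0],[0,0,0]], translation=[[0,0,-0.7],[0,0,-0.6],[0,0,0]], hand=[5,5,5])

```text
t: 8.98
tool_pos: [512.9, -145.9, 60.4]
eef_rot: [-3.141, 0.004, 0.19]
force: [0.7, 0.5, -0.3]
width: 0.584
grasp_force: 0.0
```

```bash
cat > tip.py <<'E'
from h import *
m=bot.camera_model('wrist');im,d=bot.get_image('wrist');P=cloud('wrist',d,m)
s=bot.observe();L=(P-s['tool_pos'])@rot(s['eef_rot'])
dk=np.ptp(im.astype(int),axis=2)<16
f=(d>0)&(np.abs(L[...,0]-11)<1.5)&(np.abs(L[...,1])<40)&(np.abs(L[...,1])>12)&dk&(L[...,2]<15)
print('tip z',np.percentile(L[f][:,2],[95,98,99.5]))
b=(im[...,2].astype(int)-im[...,0]>20)&(np.abs(L[...,:2]).max(-1)<35)&(d>0)
zz=L[b][:,2];h,e=np.histogram(zz,np.arange(-60,60,2));print('blue z levels',[(int(e[i]),int(h[i])) for i in np.argsort(h)[-5:]])
print(np.round(s['tool_pos'],1),s['eef_rot'],'w',s['width'],s['grasp_force'],'F',np.round(s['force'],1),'T',np.round(s['torque'],2))
E
python3 tip.py
```

```text
tip z [-27.2380973  -22.3425114   14.55737368]
blue z levels [(-12, 211), (-8, 251), (-16, 348), (-38, 1161), (-14, 2968)]
[ 513.2 -146.    60.8] [3.14148341 0.00369393 0.19002126] w 0.5860171796189105 0.0 F [-0.3  0.8  0.5] T [0.01 0.01 0.05]
```

Emit:
arm_command(angular=[[0,0,0],[0,0,0],[0,0,0],[0,0,0],[0,0,0]], translation=[[0,0,0],[0,0,0],[0,0,0],[0,0,0],[0,0,0]], hand=[3.6,3.4,3.0,2.5,2.5])

```text
t: 9.65
tool_pos: [513.7, -146.0, 61.7]
eef_rot: [3.141, 0.002, 0.19]
force: [-0.8, 1.1, 5.5]
width: 0.384
grasp_force: 60.5
```

```bash
python3 tip.py
```

```text
tip z [-28.19953709 -22.13451876 -19.23997096]
blue z levels [(-8, 286), (-36, 457), (-38, 780), (-12, 939), (-14, 1624)]
[ 513.8 -146.    61.7] [3.14130980e+00 2.24755404e-03 1.90181945e-01] w 0.3829193566745428 60.51538278814405 F [-1.1  0.4  5.3] T [ 0.28  0.28 -0.01]
```

Gripped: 60 N at about 33 mm opening, with only 5 N vertical. Now the short hard twist.

Emit:
arm_command(angular=[[0,0,0],[0,0,0.18],[0,0,0.18],[0,0,0.18],[0,0,0.15]], translation=[[0,0,0.04],[0,0,0],[0,0,0],[0,0,0],[0,0,0]], hand=[2.5,2.5,2.5,2.5,2.5])

```text
t: 10.32
tool_pos: [513.4, -145.8, 61.7]
eef_rot: [-3.141, 0.003, 0.885]
force: [-0.9, -0.3, 4.4]
width: 0.38
grasp_force: 60.6
```

```bash
cat > st.py <<'E'
from h import *
s=bot.observe();C=rot(s['eef_rot'])
print(s['t'],np.round(s['tool_pos'],1),np.round(s['eef_rot'],3),'w',round(s['width'],3),round(s['grasp_force'],1),'F',np.round(s['force'],1),'T',np.round(s['torque'],2),'q7',s['joints'][6])
E
python3 st.py
```

```text
10.325 [ 513.4 -145.8   61.7] [-3.141e+00  3.000e-03  8.850e-01] w 0.38 60.6 F [-0.9 -0.3  4.4] T [ 0.15  0.27 -0.11] q7 -0.40014902973029465
```

Emit:
arm_command(angular=[[0,0,0.1],[0,0,0.1],[0,0,0.1],[0,0,0]], translation=[[0,0,0],[0,0,0],[0,0,0],[0,0,0]], hand=[2.5,2.5,2.5,2.5])

```text
t: 10.82
tool_pos: [513.7, -145.6, 61.7]
eef_rot: [3.141, 0.002, 1.179]
force: [-0.4, 1.6, 2.8]
width: 0.385
grasp_force: 60.6
```

```bash
python3 st.py
```

```text
10.825 [ 513.7 -145.6   61.7] [3.141e+00 2.000e-03 1.179e+00] w 0.385 60.6 F [-0.4  1.6  2.8] T [ 0.47  0.1  -0.04] q7 -0.11364450629357478
```

Emit:
arm_command(angular=[[0,0,0.06],[0,0,0.06],[0,0,0]], translation=[[0,0,0],[0,0,0],[0,0,0]], hand=[2.5,2.5,2.5])

```text
t: 11.2
tool_pos: [513.6, -145.8, 61.7]
eef_rot: [3.141, 0.003, 1.298]
force: [-0.5, 1.5, 4.1]
width: 0.385
grasp_force: 60.6
```

```bash
python3 st.py
```

```text
11.2 [ 513.6 -145.8   61.7] [3.141e+00 3.000e-03 1.298e+00] w 0.385 60.6 F [-0.5  1.5  4.1] T [0.45 0.03 0.02] q7 0.0023980042782990635
```

Emit:
arm_command(angular=[[0,0,0.05],[0,0,0.03],[0,0,0]], translation=[[0,0,0],[0,0,0],[0,0,0]], hand=[2.5,2.5,2.5])

```text
t: 11.58
tool_pos: [513.6, -145.9, 61.7]
eef_rot: [3.141, 0.003, 1.379]
force: [-0.4, 2.5, 4.9]
width: 0.386
grasp_force: 60.7
```

```bash
python3 st.py
```

```text
11.575 [ 513.6 -145.9   61.7] [3.141e+00 3.000e-03 1.379e+00] w 0.386 60.7 F [-0.4  2.5  4.9] T [ 0.54 -0.02 -0.01] q7 0.08143363455958037
```

Emit:
arm_command(angular=[[0,0,0.03],[0,0,0.03],[0,0,0]], translation=[[0,0,0],[0,0,0],[0,0,0]], hand=[2.5,2.5,2.5])

```text
t: 11.95
tool_pos: [513.6, -145.9, 61.7]
eef_rot: [3.141, 0.003, 1.441]
force: [0.6, 1.1, 4.6]
width: 0.391
grasp_force: 60.8
```

```bash
python3 st.py
```

```text
11.95 [ 513.6 -145.9   61.7] [3.141e+00 3.000e-03 1.441e+00] w 0.391 60.8 F [0.6 1.1 4.6] T [0.62 0.03 0.05] q7 0.14217256300316553
```

```bash
cat > rel.py <<'E'
from h import *
from scipy.optimize import minimize
T=[];F=[];W=[]
for k in range(3):
    m=bot.camera_model('wrist');im,d=bot.get_image('wrist');s=bot.observe();T.append(s['torque']);F.append(s['force']);W.append(s['width'])
P=cloud('wrist',d,m);L=(P-s['tool_pos'])@rot(s['eef_rot']);i=im.astype(int)
zt=-37
b=(d>0)&(np.abs(L[...,:2]).max(-1)<28)&(np.abs(L[...,2]-zt)<3.5)&((i[...,2]-i[...,0]>15)|(np.hypot(L[...,0],L[...,1])<15))
q=L[b][:,:2];h=cv2.convexHull(q.astype(np.float32))[:,0]
print('F',np.mean(F,0).round(2),'T',np.mean(T,0).round(3),'w',np.mean(W).round(4),'yaw',s['eef_rot'][2].round(3))
n=np.roll(h,-1,0);p=np.concatenate([x+(y-x)*np.linspace(0,1,max(2,int(np.hypot(*(y-x))*2)))[:,None] for x,y in zip(h,n)])
def cost(v):
    a=v[2]+np.arange(6)*np.pi/3;return np.mean(np.minimum(3,np.abs(((p-v[:2])@np.array([np.cos(a),np.sin(a)])).max(1)-17)))
r=min((minimize(cost,[0,0,y],method='Nelder-Mead') for y in np.pi/6+np.array([-.2,0,.2])),key=lambda r:r.fun)
print('hex in tool',r.x[:2].round(2),'rel deg',round(np.degrees(r.x[2])-30,2),'fit',round(r.fun,2))
E
python3 rel.py
```

```text
F [0.6  2.95 4.49] T [0.567 0.002 0.064] w 0.386 yaw 1.441
hex in tool [-0.93  0.34] rel deg -0.61 fit 0.44
```

Emit:
arm_command(angular=[[0,0,0.03],[0,0,0.03],[0,0,0]], translation=[[0,0,0],[0,0,0],[0,0,0]], hand=[2.5,2.5,2.5])

```text
t: 12.48
tool_pos: [513.5, -146.0, 61.7]
eef_rot: [3.141, 0.003, 1.501]
force: [0.1, 2.5, 6.4]
width: 0.387
grasp_force: 60.8
```

```bash
python3 st.py
```

```text
12.475 [ 513.5 -146.    61.7] [3.141e+00 3.000e-03 1.501e+00] w 0.387 60.8 F [0.1 2.5 6.4] T [0.59 0.04 0.09] q7 0.20078227105646723
```

Emit:
arm_command(angular=[[0,0,0.03],[0,0,0.03],[0,0,0]], translation=[[0,0,0.02],[0,0,0],[0,0,0]], hand=[2.5,2.5,2.5])

```text
t: 12.85
tool_pos: [513.4, -146.0, 61.7]
eef_rot: [3.141, 0.003, 1.561]
force: [0.1, 2.0, 4.1]
width: 0.386
grasp_force: 60.6
```

```bash
python3 st.py
```

```text
12.85 [ 513.4 -146.    61.7] [3.141e+00 3.000e-03 1.561e+00] w 0.386 60.6 F [0.1 2.  4.1] T [ 0.6  -0.04  0.04] q7 0.2589826776913619
```

Emit:
arm_command(angular=[[0,0,0.03],[0,0,0.03],[0,0,0]], translation=[[0,0,0],[0,0,0],[0,0,0]], hand=[2.5,2.5,2.5])

```text
t: 13.22
tool_pos: [513.3, -145.9, 61.7]
eef_rot: [3.141, 0.003, 1.621]
force: [1.2, 3.1, 4.4]
width: 0.383
grasp_force: 60.6
```

```bash
python3 st.py
```

```text
13.225 [ 513.3 -145.9   61.7] [3.141e+00 3.000e-03 1.621e+00] w 0.383 60.6 F [1.2 3.1 4.4] T [ 0.67 -0.02  0.07] q7 0.31765088044835665
```

Emit:
arm_command(angular=[[0,0,0.04],[0,0,0.04],[0,0,0]], translation=[[0,0,0],[0,0,0],[0,0,0]], hand=[2.5,2.5,2.5])

```text
t: 13.6
tool_pos: [513.4, -146.0, 61.7]
eef_rot: [3.141, 0.003, 1.7]
force: [0.1, 3.6, 3.4]
width: 0.386
grasp_force: 60.6
```

```bash
python3 st.py
```

```text
13.6 [ 513.4 -146.    61.7] [3.141e+00 3.000e-03 1.700e+00] w 0.386 60.6 F [0.1 3.6 3.4] T [ 0.7  -0.02  0.12] q7 0.39499544204506826
```

Emit:
arm_command(angular=[[0,0,0.04],[0,0,0.04],[0,0,0]], translation=[[0,0,0],[0,0,0],[0,0,0]], hand=[2.5,2.5,2.5])

```text
t: 13.98
tool_pos: [513.4, -146.0, 61.7]
eef_rot: [3.141, 0.003, 1.779]
force: [0.2, 3.1, 3.3]
width: 0.383
grasp_force: 60.5
```

```bash
python3 st.py
```

```text
13.975 [ 513.4 -146.    61.7] [3.141e+00 3.000e-03 1.779e+00] w 0.383 60.5 F [0.2 3.1 3.3] T [ 0.68 -0.01  0.07] q7 0.47269778333258056
```

Emit:
arm_command(angular=[[0,0,0.04],[0,0,0.04],[0,0,0]], translation=[[0,0,0],[0,0,0],[0,0,0]], hand=[2.5,2.5,2.5])

```text
t: 14.35
tool_pos: [513.3, -146.0, 61.7]
eef_rot: [3.141, 0.003, 1.859]
force: [-0.7, 2.7, 3.9]
width: 0.384
grasp_force: 60.6
```

```bash
python3 st.py
```

```text
14.35 [ 513.3 -146.    61.7] [3.141e+00 3.000e-03 1.859e+00] w 0.384 60.6 F [-0.7  2.7  3.9] T [ 0.74 -0.08  0.04] q7 0.5506885802055116
```

Emit:
arm_command(angular=[[0,0,0.04],[0,0,0.04],[0,0,0]], translation=[[0,0,0],[0,0,0],[0,0,0]], hand=[2.5,2.5,2.5])

```text
t: 14.72
tool_pos: [513.6, -145.6, 61.7]
eef_rot: [3.141, 0.003, 1.939]
force: [1.7, 4.8, 3.0]
width: 0.384
grasp_force: 60.5
```

```bash
python3 st.py
```

```text
14.725 [ 513.6 -145.6   61.7] [3.141e+00 3.000e-03 1.939e+00] w 0.384 60.5 F [1.7 4.8 3. ] T [ 1.   -0.24 -0.05] q7 0.6286279778001456
```

Emit:
arm_command(angular=[[0,0,0.02],[0,0,0]], translation=[[0,0,0],[0,0,0]], hand=[2.5,2.5])

```text
t: 14.98
tool_pos: [513.6, -145.5, 61.7]
eef_rot: [3.141, 0.002, 1.959]
force: [1.9, 5.4, 2.6]
width: 0.386
grasp_force: 60.5
```

```bash
python3 rel.py
```

```text
F [0.66 5.26 2.39] T [ 1.174 -0.347 -0.361] w 0.3855 yaw 1.959
hex in tool [-1.08  0.22] rel deg 1.8 fit 0.46
```

The torque about z jumped to -0.36 N m with lateral forces rising, so this is the stop at about 1.77 rad. I'll ease off a little and lift gently, checking the force.

Emit:
arm_command(angular=[[0,0,-0.025],[0,0,0],[0,0,0]], translation=[[0,0,0],[0,0,0.1],[0,0,0.1]], hand=[2.5,2.5,2.5])

```text
t: 15.5
tool_pos: [513.1, -145.4, 62.6]
eef_rot: [-3.142, 0.002, 1.936]
force: [3.1, 3.5, -4.4]
width: 0.384
grasp_force: 59.9
```

```bash
python3 st.py
```

```text
15.5 [ 513.1 -145.4   62.6] [-3.142e+00  2.000e-03  1.936e+00] w 0.384 59.9 F [ 3.1  3.5 -4.4] T [ 1.07 -0.81 -0.1 ] q7 0.6249503463644207
```

Emit:
arm_command(angular=[[0,0,0],[0,0,0]], translation=[[0,0,0.1],[0,0,0.1]], hand=[2.5,2.5])

```text
t: 15.75
tool_pos: [512.5, -145.2, 64.2]
eef_rot: [-3.14, 0.001, 1.936]
force: [1.9, 4.7, -4.5]
width: 0.383
grasp_force: 59.9
```

```bash
python3 rel.py;python3 st.py
```

```text
F [ 1.63  4.5  -2.76] T [ 1.22  -0.537 -0.112] w 0.3844 yaw 1.936
hex in tool [-0.8  -0.04] rel deg -0.44 fit 0.45
15.9 [ 512.5 -145.2   64.4] [-3.140e+00  1.000e-03  1.936e+00] w 0.384 59.9 F [ 1.7  4.2 -3.1] T [ 1.2  -0.52 -0.18] q7 0.6245402498397549
```

Emit:
arm_command(angular=[[0,0,0],[0,0,0]], translation=[[0,0,0.15],[0,0,0.15]], hand=[2.5,2.5])

```text
t: 16.15
tool_pos: [512.3, -145.1, 67.0]
eef_rot: [-3.14, 0.001, 1.936]
force: [2.9, 4.5, -4.8]
width: 0.384
grasp_force: 59.9
```

```bash
python3 st.py
```

```text
16.15 [ 512.3 -145.1   67. ] [-3.140e+00  1.000e-03  1.936e+00] w 0.384 59.9 F [ 2.9  4.5 -4.8] T [ 1.18 -0.69 -0.13] q7 0.6238700965797586
```

Low pull and already 5 mm up, beyond the free play. Lift on.

Emit:
arm_command(angular=[[0,0,0],[0,0,0],[0,0,0],[0,0,0]], translation=[[0,0,0.3],[0,0,0.4],[0,0,0.4],[0,0,0.4]], hand=[2.5,2.5,2.5,2.5])

```text
t: 16.65
tool_pos: [512.3, -147.6, 83.5]
eef_rot: [-3.139, 0.004, 1.935]
force: [0.0, -0.0, -1.3]
width: 0.385
grasp_force: 60.5
```

```bash
python3 st.py
```

```text
16.65 [ 512.3 -147.6   83.5] [-3.139  0.004  1.935] w 0.385 60.5 F [ 0.  -0.  -1.3] T [-0.04 -0.01  0.04] q7 0.6206974745997107
```

Emit:
arm_command(angular=[[0,0,0],[0,0,0],[0,0,0],[0,0,0],[0,0,0]], translation=[[0,0,2],[0,0,3],[0,0,3],[0,1,1],[-0.5,2.5,0]], hand=[2.5,2.5,2.5,2.5,2.5])

```text
t: 17.27
tool_pos: [508.4, -112.3, 174.2]
eef_rot: [3.141, 0.005, 1.932]
force: [0.7, 0.1, -2.3]
width: 0.386
grasp_force: 60.6
```

Emit:
arm_command(angular=[[0,0,0],[0,0,0],[0,0,0],[0,0,0],[0,0,0]], translation=[[-0.7,4,0],[-0.8,4.5,0],[-0.8,4.5,0],[-0.8,4.5,0],[-0.8,4.5,0]], hand=[2.5,2.5,2.5,2.5,2.5])

```text
t: 17.9
tool_pos: [468.2, 109.9, 172.9]
eef_rot: [-3.14, 0.004, 1.935]
force: [0.3, 0.5, -1.0]
width: 0.382
grasp_force: 60.6
```

```bash
python3 st.py
```

```text
17.9 [468.2 109.9 172.9] [-3.14   0.004  1.935] w 0.382 60.6 F [ 0.3  0.5 -1. ] T [ 0.02 -0.02 -0.  ] q7 0.07431773710632933
```

Emit:
arm_command(angular=[[0,0,0],[0,0,0],[0,0,0],[0,0,0],[0,0,0]], translation=[[-0.6,4,0],[-0.6,4,0],[-0.5,2.6,0],[0,0.5,-2],[0,0,0]], hand=[2.5,2.5,2.5,2.5,2.5])

```text
t: 18.52
tool_pos: [450.4, 219.4, 151.5]
eef_rot: [-3.137, 0.004, 1.936]
force: [-0.5, -0.2, -1.1]
width: 0.383
grasp_force: 60.5
```

```bash
cat > dish.py <<'E'
from h import *
def circ(q):
    A=np.c_[2*q[:,:2],np.ones(len(q))];b=(q[:,:2]**2).sum(1)
    s=np.linalg.lstsq(A,b,rcond=None)[0];return s[:2].round(1),np.sqrt(s[2]+s[:2]@s[:2]).round(1)
for c in ('wrist','scene','side'):
    m=bot.camera_model(c);im,d=bot.get_image(c);s=bot.observe();P=cloud(c,d,m);i=im.astype(int)
    if c=='wrist': save(im,'wd')
    g=(d>0)&(np.hypot(P[...,0]-450,P[...,1]-222)<60)&(i[...,1]>i[...,0]+12)&(i[...,1]>i[...,2]+6)
    rim=g&(P[...,2]>10.5)&(P[...,2]<19);fl=g&(P[...,2]<8)
    print(c,'rim',circ(P[rim]) if rim.sum()>8 else 0,rim.sum(),'floor z',np.median(P[fl][:,2]) if fl.any() else 0)
    t=s['tool_pos'];b=(d>0)&(np.hypot(P[...,0]-t[0],P[...,1]-t[1])<45)&(i[...,2]>i[...,0]+25)&(P[...,2]<t[2]+50)
    if b.sum()>20:
        z=P[b][:,2];print(' blue z',np.percentile(z,[1,99]).round(1));w=P[b&(P[...,2]<np.percentile(z,1)+20)];print(' skirt',circ(w),len(w))
print(t.round(1),s['eef_rot'].round(3))
E
python3 dish.py; python3 rel.py
```

```text
wrist rim (array([452.8, 220.9]), np.float64(39.2)) 472 floor z 7.018252824560193
 blue z [ 14.7 188.6]
 skirt (array([452.8, 220.4]), np.float64(39.5)) 310
scene rim (array([450.1, 221.9]), np.float64(39.7)) 118 floor z 4.701749626980643
 blue z [ 13.2 186.3]
 skirt (array([449.2, 222.2]), np.float64(39.7)) 5
side rim (array([450.6, 219.9]), np.float64(39.5)) 41 floor z 4.959174318337091
 blue z [  3.8 186.8]
 skirt (array([450.7, 221. ]), np.float64(38.6)) 34
[452.6 219.2 153.9] [3.141 0.004 1.934]
F [ 0.29 -0.24 -1.24] T [0.01  0.001 0.017] w 0.3865 yaw 1.934
hex in tool [-1.13 -0.  ] rel deg -0.76 fit 0.43
```

View pics/wd.png

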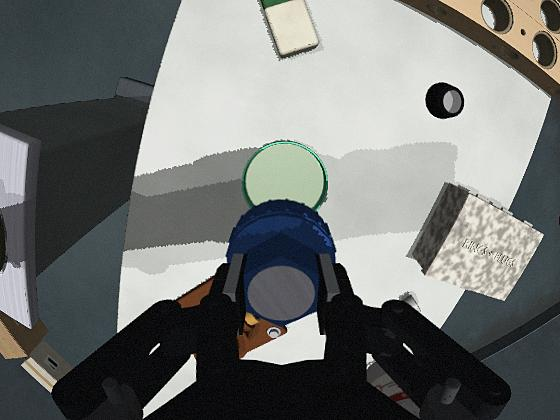

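The wrist view shows the cover held level, with the green dish at (285,180) and its surroundings clear. I'll correct about 3 mm and lower it.

Emit:
arm_command(angular=[[0,0,0],[0,0,0],[0,0,0],[0,0,0],[0,0,0]], translation=[[-0.12,0.27,-2],[0,0,-4],[0,0,-3.5],[0,0,-1.7],[0,0,0]], hand=[2.5,2.5,2.5,2.5,2.5])

```text
t: 19.45
tool_pos: [450.8, 222.3, 41.2]
eef_rot: [-3.14, 0.003, 1.935]
force: [0.1, -0.4, -1.0]
width: 0.386
grasp_force: 60.5
```

```bash
python3 dish.py;python3 rel.py
```

```text
wrist rim (array([452.4, 221.1]), np.float64(39.4)) 951 floor z 6.997878998229993
 blue z [13.7 78.4]
 skirt (array([452.8, 220.4]), np.float64(38.9)) 593
scene rim (array([450.1, 221.9]), np.float64(39.8)) 77 floor z 4.4689620797718135
 blue z [11.  77.1]
 skirt (array([449.5, 222.1]), np.float64(39.7)) 7
side rim (array([450.5, 218.8]), np.float64(39.2)) 25 floor z 4.065924296606454
 blue z [ 5.2 78.2]
 skirt (array([449.9, 220.1]), np.float64(39.1)) 18
[452.5 223.3  43.3] [3.138e+00 3.000e-03 1.935e+00]
F [ 0.04  0.59 -1.  ] T [ 0.014 -0.009 -0.   ] w 0.3845 yaw 1.935
hex in tool [-0.92  0.23] rel deg -0.18 fit 0.38
```

Emit:
arm_command(angular=[[0,0,0],[0,0,0],[0,0,0],[0,0,0]], translation=[[-0.1,-0.1,-0.8],[0,0,-0.8],[0,0,-0.5],[0,0,0]], hand=[2.5,2.5,2.5,2.5])

```text
t: 20.25
tool_pos: [451.4, 221.8, 21.1]
eef_rot: [3.139, 0.003, 1.935]
force: [2.0, -1.3, 1.5]
width: 0.383
grasp_force: 60.9
```

```bash
python3 st.py
```

```text
20.25 [451.4 221.8  21.1] [3.139e+00 3.000e-03 1.935e+00] w 0.383 60.9 F [ 2.  -1.3  1.5] T [-0.08 -0.48  0.02] q7 -0.19093531096895824
```

```bash
python3 - <<'E'
from h import *
im,d=bot.get_image('wrist');i1,_=bot.get_image('scene');i2,_=bot.get_image('side')
f=lambda a,w:cv2.resize(a,(w,400),interpolation=cv2.INTER_CUBIC)
save(np.hstack([f(im[130:330,190:370],360),f(i1[250:310,190:250],400)[:, :],])[:, :800],'p1')
E
python3 st.py
```

```text
20.4 [451.1 221.8  21.1] [3.140e+00 3.000e-03 1.935e+00] w 0.382 60.9 F [ 1.7 -0.1  1.3] T [-0.02 -0.44  0.01] q7 -0.19095583446216055
```

View pics/p1.png

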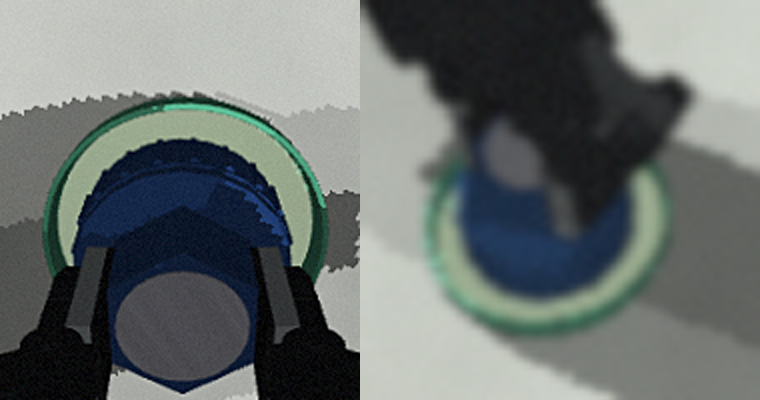

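Wrist view: the cover sits a bit to the left in the dish (left gap 60–75, right 290–315), which matches Fx > 0 and suggests it touches the −x wall. I'll lift slightly, shift +x and lower again.

Emit:
arm_command(angular=[[0,0,0],[0,0,0],[0,0,0],[0,0,0],[0,0,0]], translation=[[0,0,0.3],[0.2,0.05,0],[0,0,-0.2],[0,0,-0.1],[0,0,0]], hand=[2.5,2.5,2.5,2.5,2.5])

```text
t: 21.02
tool_pos: [451.9, 222.1, 20.8]
eef_rot: [-3.141, 0.003, 1.935]
force: [-2.1, -0.5, 2.9]
width: 0.385
grasp_force: 61.2
```

```bash
python3 st.py
```

```text
21.025 [451.9 222.1  20.8] [-3.141e+00  3.000e-03  1.935e+00] w 0.385 61.2 F [-2.1 -0.5  2.9] T [-0.14  0.32  0.07] q7 -0.19027910910837395
```

Emit:
arm_command(angular=[[0,0,0],[0,0,0]], translation=[[-0.08,0,-0.08],[0,0,0]], hand=[2.5,2.5])

```text
t: 21.28
tool_pos: [451.9, 222.1, 20.7]
eef_rot: [3.14, 0.003, 1.935]
force: [-1.8, -1.2, 5.9]
width: 0.384
grasp_force: 61.7
```

```bash
python3 - <<'E'
from h import *
for c in ('scene','side'):
    m=bot.camera_model(c);im,d=bot.get_image(c);P=cloud(c,d,m);i=im.astype(int)
    b=(d>0)&(np.hypot(P[...,0]-451,P[...,1]-221)<45)&(i[...,2]>i[...,0]+25)&(i[...,2]>i[...,1]+12)
    q=P[b];z=q[:,2];print(c,b.sum(),np.percentile(z,[1,5,95,99]).round(1))
    h,e=np.histogram(z,np.arange(0,60,3));print(h)
    a=q[(z>24)&(z<34)];A=np.c_[a[:,:2],np.ones(len(a))];print(np.linalg.lstsq(A,a[:,2],rcond=None)[0].round(3),len(a))
E
python3 st.py
```

```text
scene 287 [13.  15.7 50.  54.4]
[ 0  1  0  0  9 15 16 17 30 52 86 15  4  8  8  8  6  8  4]
[ 4.700e-02 -1.000e-03  9.418e+00] 175
side 163 [ 6.6 10.9 52.4 55.8]
[ 0  1  5  8  8 12 12  8 10 26 22  8  6  5  7  7  7  7  3]
[-2.6000e-02  2.6000e-02  3.5678e+01] 61
21.375 [451.9 222.1  20.7] [3.140e+00 3.000e-03 1.935e+00] w 0.382 61.7 F [-1.7 -2.   6.2] T [-0.24  0.31  0.01] q7 -0.19125004377719612
```

Firm, level support: the force rises while the height holds. Release.

Emit:
arm_command(angular=[[0,0,0],[0,0,0],[0,0,0],[0,0,0]], translation=[[0,0,0.05],[0,0,0],[0,0,0],[0,0,0]], hand=[2.5,3.6,4.4,5.0])

```text
t: 21.88
tool_pos: [451.2, 222.2, 20.2]
eef_rot: [-3.142, 0.003, 1.935]
force: [0.2, 0.3, -0.2]
width: 0.584
grasp_force: 0.0
```

Emit:
arm_command(angular=[[0,0,0],[0,0,0],[0,0,0],[0,0,0],[0,0,0]], translation=[[0,0,0],[0,0,1],[0,0,2],[0,0,4],[0,0,4]], hand=[5.2,5.2,5.2,5.2,5.2])

```text
t: 22.5
tool_pos: [451.3, 222.1, 132.2]
eef_rot: [3.141, 0.003, 1.935]
force: [0.6, 0.4, 1.1]
width: 0.611
grasp_force: 0.0
```

```bash
python3 dish.py
python3 - <<'E'
from h import *
i1,_=bot.get_image('scene');im,d=bot.get_image('wrist')
save(np.hstack([cv2.resize(im[120:320,180:380],(400,400)),cv2.resize(i1[220:340,160:280],(400,400))]),'p2')
for c in ('scene','side'):
    m=bot.camera_model(c);im,d=bot.get_image(c);P=cloud(c,d,m);i=im.astype(int)
    b=(d>0)&(np.hypot(P[...,0]-451,P[...,1]-221)<45)&(P[...,2]>48)&(P[...,2]<60);a=P[b];print(c,len(a),a.mean(0).round(1),np.linalg.lstsq(np.c_[a[:,:2]-a[:,:2].mean(0),np.ones(len(a))],a[:,2],rcond=None)[0].round(3))
E
```

```text
wrist rim (array([452. , 220.6]), np.float64(39.2)) 831 floor z 6.943869502325413
 blue z [ 8.7 58.1]
 skirt (array([453. , 218.2]), np.float64(36.6)) 705
scene rim (array([449.9, 222.6]), np.float64(39.2)) 97 floor z 4.418496784655645
 blue z [ 4.7 56. ]
 skirt (array([455.6, 220.3]), np.float64(33.9)) 82
side rim (array([450.2, 219.5]), np.float64(39.4)) 31 floor z 4.547835423758386
 blue z [ 3.6 54.4]
 skirt (array([449.3, 216.5]), np.float64(29.3)) 85
[453.2 223.1 133.6] [3.135e+00 3.000e-03 1.935e+00]
scene 216 [448.  222.4  54.5] [6.3000e-02 8.0000e-03 5.4517e+01]
side 55 [450.  218.3  54.3] [2.3000e-02 2.0000e-02 5.4328e+01]
```

View pics/p2.png

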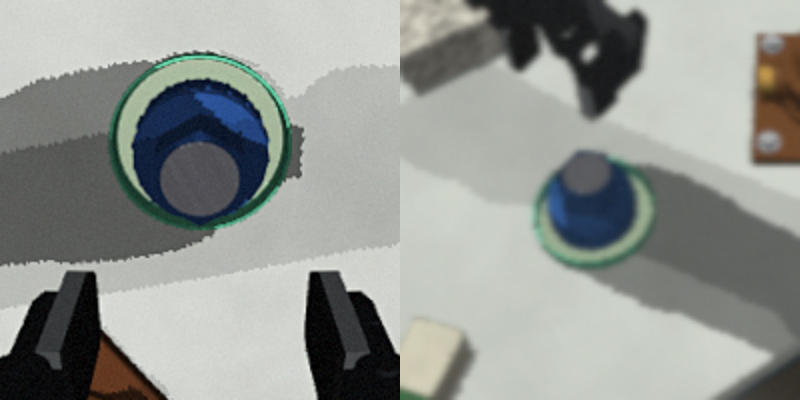

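The cover stands upright and centred in the dish, and the gripper is clear of it. Handing in.

```bash
python3 -c "
from cell import bot
print(bot.job_done())"
```

```text
the job is handed in; nothing more can be done
None
```

The cover was twisted loose, turned about 1.77 rad to its stop, lifted off freely and set flat and upright in the green rinse dish; the job is handed in, but no verdict came back.

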